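Roll the bar offcut up the feed gutter to its stop and shut the keeper

ROBOT

A 6-joint arm with a two-finger parallel gripper is mounted at the origin on the work surface. World frame = base frame: x ahead of the robot, y to its left, z up, the work surface at z = 0. Lengths are in mm, angles in rad, forces in N, time in s.
With the tool pointing down it reaches from about 325 to 1000 mm from the base axis. Payload 5.1 kg.
Tool frame: the origin (TCP) lies on the mounting face of the last link; the fingertips stand 173 mm ahead of it and the grasp point (between the pads) lies 155 mm ahead of it; z points along the fingers, y is the direction in which the jaws open and shut (so a half turn about z gives the same grasp; the last joint's range is limited). The gripper opens to 85 mm and grips with 20 to 120 N. Pads are 22 mm wide; open, the fingers measure 114 mm over their backs; the gripper's body (76 mm by 85 mm) begins 54 mm behind the grasp point. The pads swing forward as they close: fully open they stand 13 mm farther back than shut.
Start: joints at [-0.083, 0.124, 1.65, -0, 1.367, -0.083], TCP at [649.99, -0.028, 404.722] pointing down, gripper open.
Joint ranges: [-2.61, 2.61], [-1.02, 2.33], [0.03, 2.71], [-1.35, 4.49], [0.32, 2.68], [-2.91, 2.91]. Speed limits (rad/s): [2.57, 2.57, 3.14, 3.14, 3.14, 3.14].

INTERFACE

Orientations are given as a unit quaternion [x, y, z, w].
In Python, from rig import bot, capture, job gives the robot as it stands.
- The arm moves only by the shell command python3 -m inch 'ROWS' [FORCE]. ROWS is JSON, one flat list of numbers, 7 for each row, row after row: the turn, a rotation vector about the world's x, y, z in rad, then the shift along the world's x, y, z in mm, then the finger opening in mm, from 0 to 85.4. A call has 1 to 12 rows; each row shifts and turns the pose as measured when the row begins; what a row does not reach is not made up. A row lasts 1/10 s, in which the tool goes at most 50 mm and 8.59 degrees, less where a joint would pass 70% of its speed; a pose out of reach is approached as far as the arm can. A call is refused whole if a number of a shift passes 50 or a number of a turn 0.15, either way. A call with a gripper value outside its range is refused whole. The fingers move at their own pace and stop on an object; FORCE is the grip in N (left out, the last holds). Time passes only in rows, so rows that do not move let the fingers close. It gives the time, the measured TCP pose, the force and the opening at its end, in the units of the state.
- bot.state(): the state, without advancing time (a new reading comes with each control period).
- capture(name): name is "scene" or "side" or "wrist"; returns a dict with "image" (420x560x3 uint8, red, green, blue), "intrinsics" (3x3 intrinsics, pixels), "xyz" and "rotation" of the camera in the world. Camera axes: x right, y down, z forward; pixel columns grow to the right and rows downward; lengths in mm; the calibration is good to about 2 mm. A picture is of the moment at which its call begins. There is no depth.
- job.job_done(): hands the job in, once; it reports no verdict.
The state is a dict: "t": time; "q": joint angles; "joint_vel": joint speeds; "tau": joint torques, N m; "tcp_pos": TCP position; "tool_rot": TCP orientation; "contact_force": force on the tool from outside, world axes, zero at the start; "ft_torque": the same for the moment, N m; "finger_gap": opening from 0.0 (shut) to 1.0 (fully open).
Only numpy, scipy, OpenCV 4.12 (cv2) and the standard library are available. Lean on these libraries where they do the work, as an engineer would, in place of code of your own. Each camera call takes 0.05 s, during which the arm holds its last target.

TASK

With the fingers only, push the round bar offcut that lies at the low end of the sloped gutter up the slope and over the crest, so that it comes to rest against the stop plate at the top end; then push the upright post of the sliding keeper towards the gutter until the keeper is fully home behind the offcut, so that it cannot roll back, and leave everything alone. Never lift the offcut off the gutter, and do not disturb the other things on the bench.

Things in the scene. Friction and masses are not known exactly. Their poses are not given: they have to be found in the camera images.
- offcut: Solid aluminium bar offcut, 44 mm diameter, 66 mm long, 0.2 to 0.4 kg, lying in the gutter with its axis across it. Origin at its centre; y is the cylinder's axis, about which it turns as it rolls. It starts at the gutter's low end against the lip, its centre 150 mm down the slope from the crest. It rolls freely: let go on the slope, it rolls back to the lip.
- ramp: Fixed sheet-steel gutter, open above, 74 mm wide inside; walls 4 mm thick, 18 mm high. Origin: on its floor at mid-width, at the crest, 70 mm above the bench. x points up the slope along the floor (8 degrees, 0.14 rad), y across to the keeper's side, z square to the floor. The sloped floor runs from x = -195 mm (open end) to 0. Its place and heading vary (x roughly to the robot's left).
- lip (a point): Middle of the top of the low lip across the gutter floor, on which the offcut leans at the start: 6 mm high, 5 mm thick, 168 mm down the slope from the crest.
- seat (a point): Where the offcut's centre lies when it rests against the stop plate. Beyond the crest the floor dips 6 degrees below level for 52 mm to the stop plate, which stands 44 mm above it. Once its centre is a few mm past the crest the offcut rolls onto this seat by itself and stays. In the ramp's frame this point is at x = 34, z = 14 mm.
- keeper (a joint): Steel bar, 10 mm wide and 14 mm high, sliding level across the gutter along the ramp's -y, its middle 5 mm before the crest, its underside 10 mm above the crest floor. 0 = withdrawn (tip just outside the wall), 0.060 m = fully home against its own end stop (tip past mid-gutter, behind the seated offcut). About 2 N moves it and it stays where left. Starts 0 to 10 mm in. Home, it blocks the slope.
- keeper_post (a point): Centre of the top of the keeper's upright round post, 16 mm diameter, 38 mm tall, on the outer end of the keeper bar, outside the gutter on the ramp's +y side; its top is 62 mm above the crest floor. Its axis is 123 mm from the gutter's mid-line when withdrawn, 63 mm when home. A fixed track lies under the bar, 53 mm below the post's top.
- collar: Bystander, leave alone: steel ring, 48 mm across, 20 mm high, on the bench beside the gutter. Origin at its underside.
- stub: Bystander: steel bar stub standing upright, 32 mm diameter, 50 mm tall, beside the gutter. Origin at its underside.
- wrench: Bystander: flat wrench, 170 mm long, lying on the bench beside the gutter. Origin at the middle of its underside.
- hammer: Bystander: hammer, 270 mm long, lying on the bench. Origin under its middle.
- spraycan: Bystander: closed can, 54 mm diameter, 150 mm tall. Origin at its underside.
- tub: Bystander: open red tub, 90 mm across the rim, 110 mm tall. Origin at its underside.
- flange: Bystander: dark steel flange, 84 mm across, 30 mm high. Origin at its underside.
Not all that is in view belongs to the job. What is shaped like the offcut but black is not meant.

How it is judged:
By the outcome, as a careful person would: the job done as asked, in the order asked, and still so for the second after the job is handed in, with the robot touching nothing.
It also fails if it takes over 51 s, if anything falls off the work surface, if the arm or the gripper's body presses on something with over 40 N, if the wrist force passes 120 N, or if a joint passes its speed limit or range.

## Working session

There is one attempt and no reset: what is moved stays moved. The work goes in short steps, Python scripts to look and compute and a shell command to move; the robot and the scene stay as the last step left them, time stands still between calls to the robot, and variables do not carry over. Pictures are saved under pics/ and viewed, and the job is handed in when it is done.

```bash
ls; mkdir -p pics; python3 - <<'E'
from rig import bot,capture,job
import cv2,numpy as np,pickle
print(bot.state())
for n in ["scene","side","wrist"]:
    c=capture(n); cv2.imwrite(f"pics/{n}0.png",cv2.cvtColor(c["image"],cv2.COLOR_RGB2BGR))
    pickle.dump(c,open(f"pics/{n}0.pkl","wb")); print(n,c["intrinsics"],c["xyz"],c["rotation"])
E
```

```text
pics
{'t': 0.0, 'q': array([-8.25732929e-02,  1.24473718e-01,  1.65167659e+00,  3.28497693e-05,
        1.36751568e+00, -8.26172961e-02]), 'joint_vel': array([ 0.00075746,  0.00072216, -0.00193009,  0.00156699, -0.00077465,
       -0.00010226]), 'tau': array([ 3.96925461e-04, -4.23608243e+01, -3.65454090e+01,  2.94756808e-05,
        6.89593100e-03,  2.82237529e-06]), 'tcp_pos': array([6.49741945e+02, 1.29452475e-02, 4.03471436e+02]), 'tool_rot': array([ 7.07093200e-01,  7.07119602e-01, -6.57789101e-04, -8.01409829e-04]), 'contact_force': array([ 0.41086129, -0.57604804,  0.36184335]), 'ft_torque': array([-0.00157184, -0.01990517, -0.02047136]), 'finger_gap': 1.0019239609213149}
scene [[498.39114589   0.         280.1140498 ]
 [  0.         498.39114589 204.38325738]
 [  0.           0.           1.        ]] [1210.68166509 -255.68778265 1135.09547681] [ 0.79446181  0.53237171 -0.16413529 -0.24180656]
side [[537.14032914   0.         280.37860526]
 [  0.         537.14032914 214.85163733]
 [  0.           0.           1.        ]] [  217.45642856 -1112.54086826  1064.73800422] [ 0.89014943 -0.15624785  0.06369184 -0.42327763]
wrist [[336.97503776   0.         282.48169547]
 [  0.         336.97503776 207.32624654]
 [  0.           0.           1.        ]] [648.93774167  84.81528435 373.30883683] [ 9.85950342e-01 -4.39077810e-06 -1.24608513e-03  1.67034039e-01]
```

View pics/scene0.png

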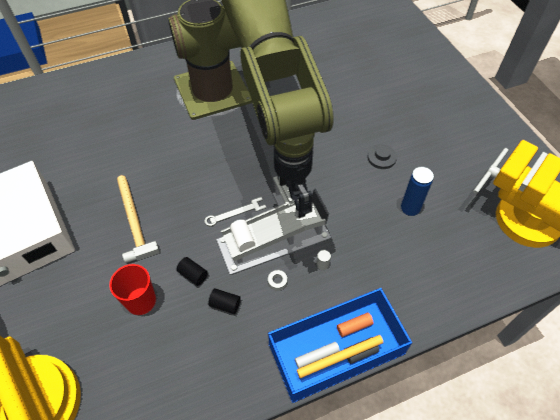

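View pics/side0.png

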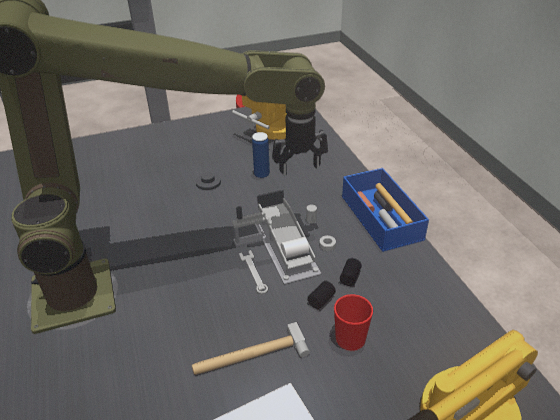

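View pics/wrist0.png

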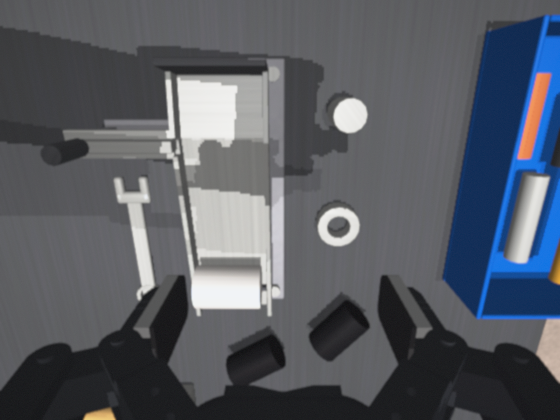

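The offcut is the bright bar in the gutter: wrist (228,286), scene (243,235), side (295,248). The other candidates are the two black cylinders at wrist (255,358) and (338,330), which are ruled out by colour, and the white rod in the blue tray at wrist (526,218), which isn't in the gutter. I'll enlarge to confirm and pick points.

```bash
python3 - <<'E'
import cv2
a=cv2.imread("pics/wrist0.png")[40:340,20:400]; cv2.imwrite("pics/w0c.png",cv2.resize(a,None,fx=2,fy=2,interpolation=cv2.INTER_CUBIC))
a=cv2.imread("pics/scene0.png")[170:290,190:350]; cv2.imwrite("pics/s0c.png",cv2.resize(a,None,fx=5,fy=5,interpolation=cv2.INTER_CUBIC))
a=cv2.imread("pics/side0.png")[180:300,220:370]; cv2.imwrite("pics/d0c.png",cv2.resize(a,None,fx=5,fy=5,interpolation=cv2.INTER_CUBIC))
E
```

```text
(no output)
```

View pics/w0c.png

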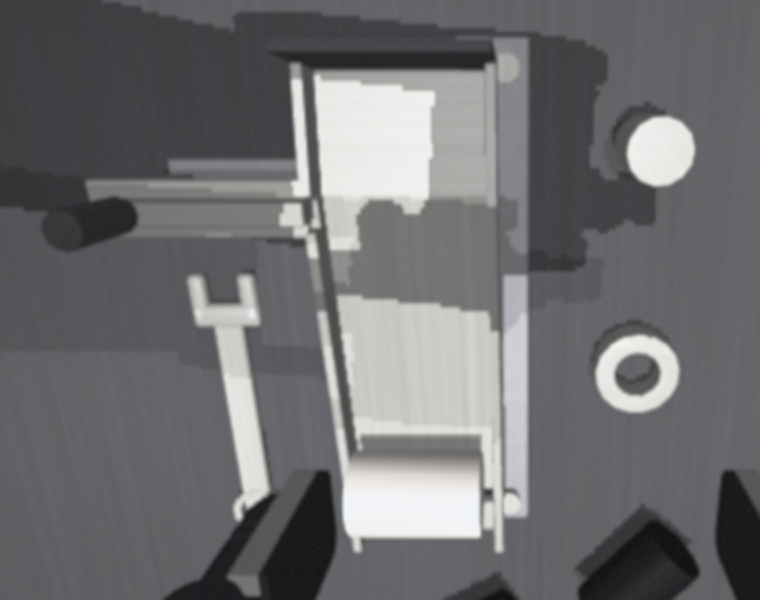

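View pics/s0c.png

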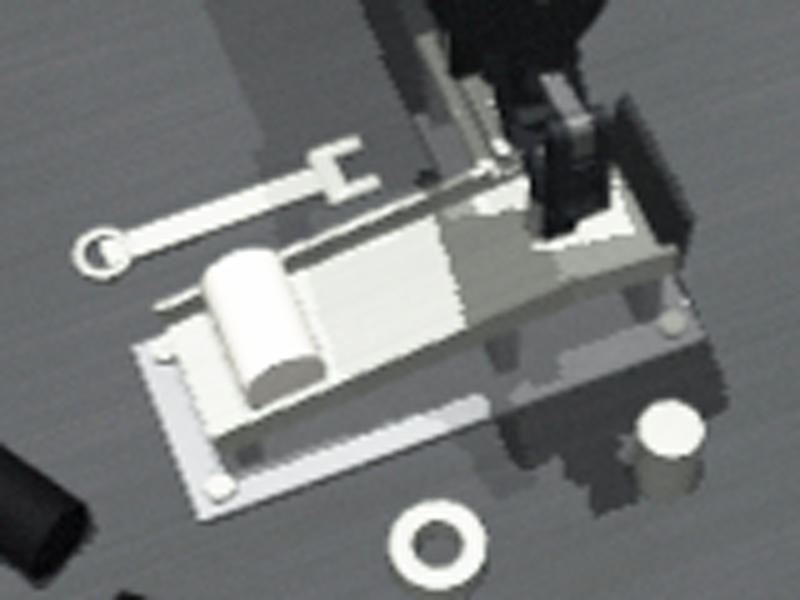

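View pics/d0c.png

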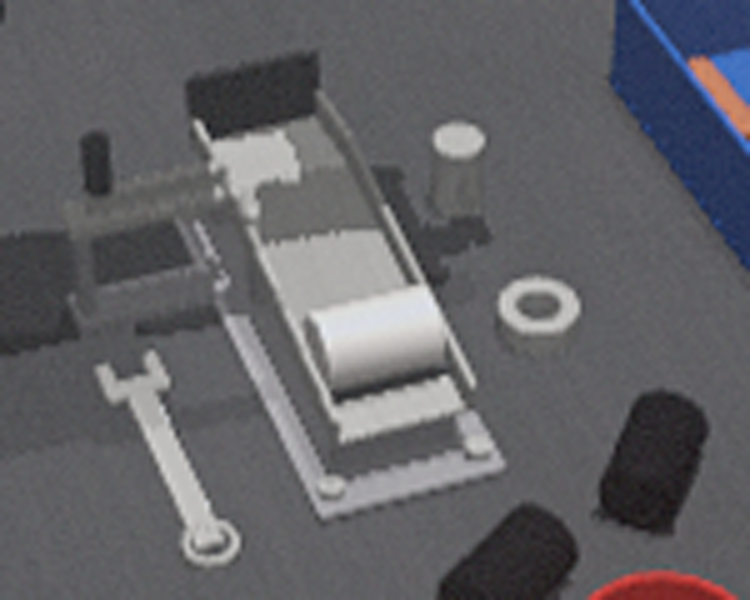

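```bash
cat > h.py <<'E'
import numpy as np,pickle,cv2
from scipy.spatial.transform import Rotation as R
S=np.deg2rad(8)
def proj(c,P):
    P=np.atleast_2d(P); r=R.from_quat(c["rotation"]); p=r.inv().apply(P-np.array(c["xyz"])); K=np.array(c["intrinsics"])
    return np.c_[K[0,0]*p[:,0]/p[:,2]+K[0,2],K[1,1]*p[:,1]/p[:,2]+K[1,2]]
def Rr(yaw): return R.from_euler('ZY',[yaw,-S])   # x axis up the slope
def r2w(p,pose): return Rr(pose[2]).apply(np.atleast_2d(p))+[pose[0],pose[1],70]
def lev(p,pose): return R.from_euler('z',pose[2]).apply(np.atleast_2d(p))+[pose[0],pose[1],70]  # level frame at the crest
E
cat > fit.py <<'E'
from h import *
from scipy.optimize import least_squares
C={n:pickle.load(open(f"pics/{n}0.pkl","rb")) for n in ["scene","side","wrist"]}
cr={"wrist":(20,40,2),"scene":(190,170,5),"side":(220,180,5)}
c6,s6=np.cos(np.deg2rad(6)),np.sin(np.deg2rad(6))
def dip(x,y,z): return (x*c6+z*s6,y,-x*s6+z*c6)
O=[("wrist",'r',(-195,-39,18),(499,550)),("wrist",'r',(-195,39,18),(357,550)),
("wrist",'l',dip(52,-39,18),(491,66)),("wrist",'l',dip(52,39,18),(296,66)),
("wrist",'k',None,(64,230)),
("scene",'r',(-195,39,18),(158,306)),
("scene",'l',dip(54,-41,44),(690,212)),
("side",'k',None,(95,136)),("side",'r',(-195,-39,18),(473,386)),
("side",'l',dip(54,41,44),(187,78)),("side",'l',dip(54,-41,44),(319,55)),
("side",'r',(-195,41,0),(342,440)),
("scene",'r',(-195,-41,0),(217,447))]
def res(v,full=False):
    o=[]
    for n,t,p,uv in O:
        a,b,s=cr[n]; u=np.array([a+uv[0]/s,b+uv[1]/s])
        P=r2w(p,v) if t=='r' else lev(p if p else (-5,123-v[3],62),v)
        o.append(proj(C[n],P)[0]-u)
    return np.array(o) if full else np.ravel(o)
f=least_squares(res,[560,150,1.6,5],loss='soft_l1')
v=f.x;print(v)
for o,e in zip(O,res(v,True)):print(o[0],o[1:3],e.round(1))
for nm,p in [("offcut",(-150,0,22)),("seat",(34,0,14)),("lip",(-168,0,6))]: print(nm,r2w(p,v).round(1))
print("post",lev((-5,123-v[3],62),v)); np.save("pose.npy",v)
# offcut check
for n in C: print(n,proj(C[n],r2w([(-150,33,22),(-150,-33,22)],v)).round(1).tolist())
E
python3 fit.py
```

```text
[595.34440306  44.53407743 146.07997317   9.77868471]
wrist ('r', (-195, -39, 18)) [-0.1  0.7]
wrist ('r', (-195, 39, 18)) [0.4 0.3]
wrist ('l', (np.float64(53.596650897967976), -39, np.float64(12.465914026710937))) [-0.1 -0.6]
wrist ('l', (np.float64(53.596650897967976), 39, np.float64(12.465914026710937))) [ 0.2 -1. ]
wrist ('k', None) [-0.   0.7]
scene ('r', (-195, 39, 18)) [-0.4 -0.8]
scene ('l', (np.float64(58.30343473366351), -41, np.float64(38.11442637975074))) [-0.1  0.4]
side ('k', None) [0.  0.1]
side ('r', (-195, -39, 18)) [ 0.1 -0.2]
side ('l', (np.float64(58.30343473366351), 41, np.float64(38.11442637975074))) [-0.   0.1]
side ('l', (np.float64(58.30343473366351), -41, np.float64(38.11442637975074))) [-0.1 -1.2]
side ('r', (-195, 41, 0)) [-2.   0.5]
scene ('r', (-195, -41, 0)) [-0.2  0.2]
offcut [[ 594.7 -107.1   70.9]]
seat [[595.5  76.3  88.6]]
lip [[ 594.7 -122.7   52.6]]
post [[482.10360648  39.99665261 132.        ]]
scene [[238.3, 224.5], [247.2, 245.8]]
side [[283.9, 250.1], [306.7, 244.4]]
wrist [[199.0, 286.0], [262.8, 286.2]]
```

```bash
python3 - <<'E'
from h import *
v=np.load("pose.npy"); v[2]=v[2]%(2*np.pi); np.save("pose.npy",v); print(v)
c=pickle.load(open("pics/wrist0.pkl","rb"))
a=cv2.imread("pics/wrist0.png"); o=(130,110); f=10
b=cv2.resize(a[110:170,130:210],None,fx=f,fy=f,interpolation=cv2.INTER_CUBIC)
def dr(P,col):
    p=((proj(c,P)-o+0.5)*f).astype(int)
    cv2.polylines(b,[p.reshape(-1,1,2)],True,col,1)
for tip,col in [(30,(0,0,255)),(35,(0,255,0)),(40,(255,0,0))]:
    dr(lev([(-10,tip,24),(0,tip,24),(0,tip+20,24),(-10,tip+20,24)],v),col)
cv2.imwrite("pics/kz.png",b)
a=cv2.imread("pics/wrist0.png"); 
for y in (30,33,36): print(y,"far edge tops",proj(c,r2w([(-150,y,44),(-150,-y,44),(-150,y,0),(-140,-y,22)],v)).round(1).tolist())
E
```

```text
[595.34440306  44.53407743   1.5667111    9.77868471]
30 far edge tops [[197.1, 300.9], [258.5, 301.2], [206.3, 272.6], [259.6, 278.6]]
33 far edge tops [[194.0, 300.9], [261.5, 301.2], [203.5, 272.6], [262.6, 278.6]]
36 far edge tops [[191.0, 300.9], [264.6, 301.2], [200.8, 272.6], [265.5, 278.6]]
```

View pics/kz.png

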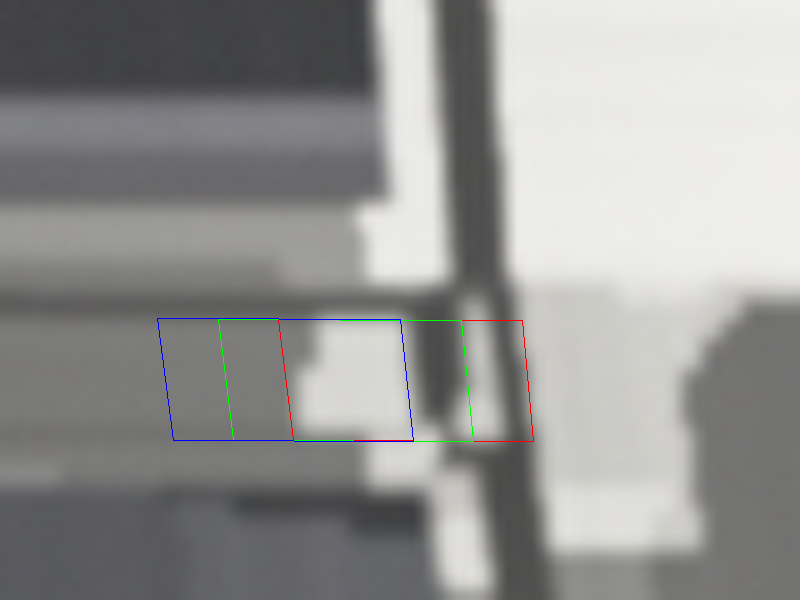

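The crop shows the keeper tip still inside the wall's thickness (ramp y about 40), so it won't foul the offcut. Next I'll check clearance for lowering the fingers at the open end.

```bash
python3 - <<'E'
from h import *
def ray(c,u,z):
    K=np.array(c["intrinsics"]); d=R.from_quat(c["rotation"]).apply([(u[0]-K[0,2])/K[0,0],(u[1]-K[1,2])/K[1,1],1]); o=np.array(c["xyz"]); return (o+d*(z-o[2])/d[2]).round(0)
c=pickle.load(open("pics/wrist0.pkl","rb"));s=pickle.load(open("pics/scene0.pkl","rb"))
for u in [(255,358),(235,345),(255,333),(275,335),(338,330),(313,333)]: print(u,ray(c,u,22))
for u in [(192,271),(224,301)]: print('s',u,ray(s,u,22))
for u in [(118,180),(140,290),(133,298),(349,115),(338,226)]: print(u,ray(c,u,5))
E
```

```text
(255, 358) [ 612. -247.   22.]
(235, 345) [ 587. -226.   22.]
(255, 333) [ 613. -207.   22.]
(275, 335) [ 638. -210.   22.]
(338, 330) [ 718. -202.   22.]
(313, 333) [ 687. -207.   22.]
s (192, 271) [ 616. -251.   22.]
s (224, 301) [ 721. -203.   22.]
(118, 180) [463. -11.   5.]
(140, 290) [ 467. -155.    5.]
(133, 298) [ 457. -167.    5.]
(349, 115) [718.  60.   5.]
(338, 226) [713. -67.   5.]
```

```bash
python3 -m inch '[0,0,0,-14,-40,0,0, 0,0,0,-14,-40,0,0, 0,0,0,-14,-40,0,0, 0,0,0,-13,-38,0,0, 0,0,0,0,0,-30,0, 0,0,0,0,0,-30,0, 0,0,0,0,0,0,0, 0,0,0,0,0,0,0]' 20; python3 - <<'E'
from rig import bot,capture
import cv2
s=bot.state();print(s['t'],s['tcp_pos'],s['tool_rot'],s['finger_gap'],s['contact_force'])
c=capture("side");cv2.imwrite("pics/side1.png",cv2.cvtColor(cv2.resize(c["image"][150:350,180:400],None,fx=3,fy=3),cv2.COLOR_RGB2BGR))
E
```

```text
t: 0.95
tcp_pos: [591.5, -163.3, 341.2]
tool_rot: [0.707, 0.708, -0.001, -0.001]
contact_force: [0.3, -0.6, -0.2]
finger_gap: -0.001
0.95 [ 591.46514658 -163.26753719  341.16138891] [ 0.70658073  0.70763115 -0.0008878  -0.00101802] -0.0009781647298558278 [ 0.26387618 -0.63189106 -0.16162693]
```

View pics/side1.png

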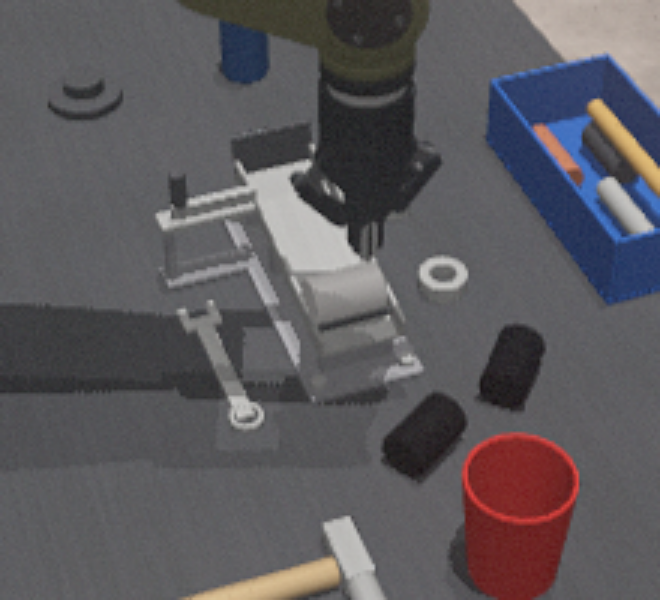

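The side view shows the shut fingers (crop 370,240) high up, behind the offcut (crop 345,295), and clear of everything. Now I'll lower them.

```bash
python3 -m inch '[0,0,0,3,3,-35,0, 0,0,0,0,0,-35,0, 0,0,0,0,0,-25,0, 0,0,0,0,0,-9,0, 0,0,0,0,0,0,0]'; python3 - <<'E'
from rig import bot,capture
import cv2
for n in ("side","scene"):
  c=capture(n);i=c["image"][180:300,220:370] if n=="side" else c["image"][170:290,190:350]
  cv2.imwrite(f"pics/{n}2.png",cv2.cvtColor(cv2.resize(i,None,fx=5,fy=5),cv2.COLOR_RGB2BGR))
E
```

```text
t: 1.5
tcp_pos: [598.6, -158.9, 244.8]
tool_rot: [0.705, 0.709, 0.003, 0.006]
contact_force: [0.4, -0.3, -0.2]
finger_gap: -0.003
```

View pics/side2.png

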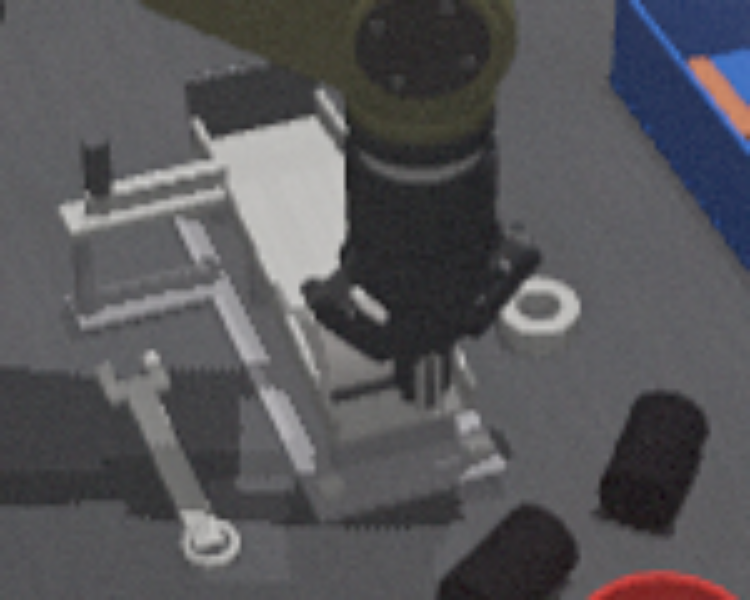

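View pics/scene2.png

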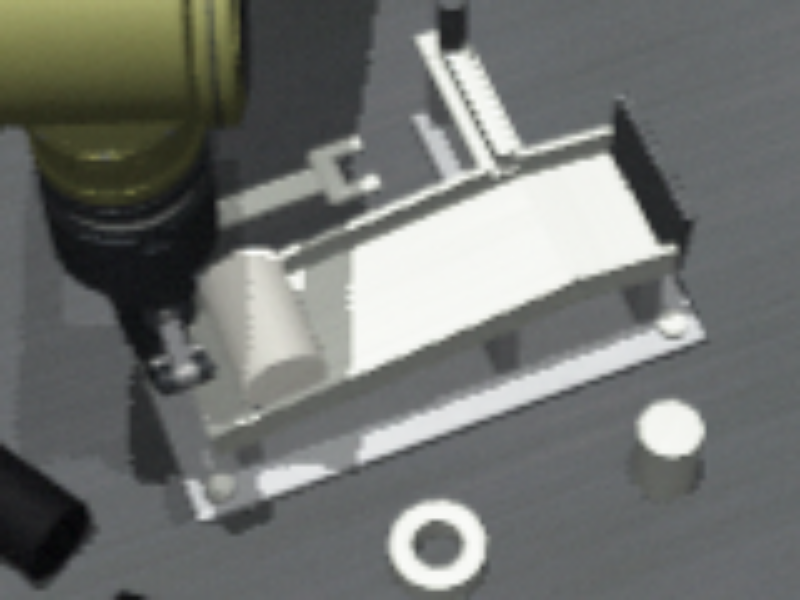

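The fingers (scene crop 185,370) are behind the offcut (265,325) and inside the walls. I'll drop the last 8 mm and approach until contact.

```bash
python3 -m inch '[0,0,0,-2,4,-5,0, 0,0,0,-1,0,-4,0, 0,0,0,0,0,0,0]';python3 -m inch '[0,0,0,0,6,0,0, 0,0,0,0,6,0,0, 0,0,0,0,6,0,0, 0,0,0,0,0,0,0]'
```

```text
t: 1.9
tcp_pos: [597.5, -155.2, 241.9]
tool_rot: [0.705, 0.709, 0.005, 0.011]
contact_force: [1.0, 0.1, -0.4]
finger_gap: -0.003
t: 2.3
tcp_pos: [598.0, -136.0, 243.6]
tool_rot: [0.705, 0.709, 0.005, 0.013]
contact_force: [-0.2, -0.4, 1.2]
finger_gap: -0.002
```

```bash
cat > st.py <<'E'
from rig import bot
from h import *
s=bot.state(); r=R.from_quat(s['tool_rot']); v=np.load("pose.npy")
d=R.from_quat([2**-.5,2**-.5,0,0])
tip=np.array(s['tcp_pos'])+r.apply([0,0,173])
loc=Rr(v[2]).inv().apply(tip-[v[0],v[1],70])
print("t",s['t'],"tcp",np.round(s['tcp_pos'],1),"tip",tip.round(1),"fix rotvec",(d*r.inv()).as_rotvec().round(3),"F",np.round(s['contact_force'],1),"tip in ramp",loc.round(1))
E
python3 st.py
```

```text
t 2.3 tcp [ 598.  -136.   243.6] tip [ 602.4 -137.8   70.7] fix rotvec [ 0.01   0.026 -0.005] F [-0.2 -0.4  1.2] tip in ramp [-180.4   -7.8   26.1]
```

```bash
python3 -m inch '[0.01,0.026,-0.005,-3,0,-5,0, 0,0,0,0,0,-3,0]';python3 st.py;
```

```text
t: 2.5
tcp_pos: [595.1, -135.9, 236.1]
tool_rot: [0.707, 0.707, -0.0, -0.0]
contact_force: [-0.8, -0.9, 0.2]
finger_gap: 0.002
t 2.5 tcp [ 595.1 -135.9  236.1] tip [ 595.  -136.    63.1] fix rotvec [ 0.001 -0.001 -0.001] F [-0.8 -0.9  0.2] tip in ramp [-179.7   -0.4   18.3]
```

```bash
python3 -m inch '[0,0,0,0,6,0.8,0, 0,0,0,0,6,0.8,0, 0,0,0,0,6,0.8,0, 0,0,0,0,6,0.8,0, 0,0,0,0,6,0.8,0, 0,0,0,0,0,0,0]';python3 st.py; python3 - <<'E'
from rig import bot,capture
import cv2
c=capture("scene");i=c["image"][170:290,190:350]
cv2.imwrite(f"pics/scene3.png",cv2.cvtColor(cv2.resize(i,None,fx=5,fy=5),cv2.COLOR_RGB2BGR))
E
```

```text
t: 3.1
tcp_pos: [595.1, -104.0, 240.4]
tool_rot: [0.707, 0.707, -0.001, 0.0]
contact_force: [-1.1, -0.9, -0.4]
finger_gap: -0.001
t 3.1 tcp [ 595.1 -104.   240.4] tip [ 594.9 -104.2   67.4] fix rotvec [ 0.001 -0.001  0.   ] F [-1.1 -0.9 -0.4] tip in ramp [-1.477e+02 -1.000e-01  1.810e+01]
```

View pics/scene3.png

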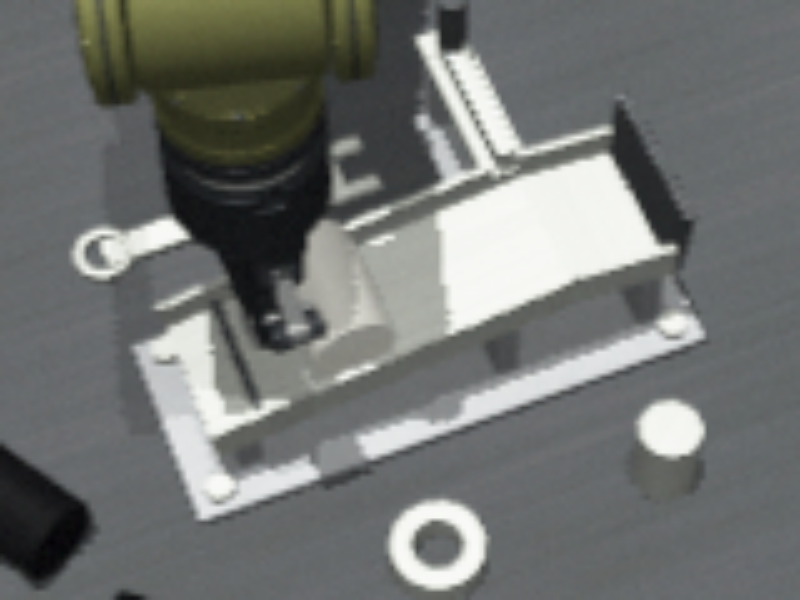

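The offcut (scene crop 345,290) has rolled up ahead of the fingers, square to the gutter and off the lip. I'll keep pushing.

```bash
python3 -m inch '[0,0,0,0,7,1,0, 0,0,0,0,7,1,0, 0,0,0,0,7,1,0, 0,0,0,0,7,1,0, 0,0,0,0,7,1,0, 0,0,0,0,7,1,0, 0,0,0,0,7,1,0, 0,0,0,0,7,1,0, 0,0,0,0,7,1,0, 0,0,0,0,7,1,0, 0,0,0,0,7,1,0, 0,0,0,0,4,0.5,0]';python3 st.py; python3 - <<'E'
from rig import bot,capture
import cv2
c=capture("scene");i=c["image"][170:290,190:350]
cv2.imwrite(f"pics/scene4.png",cv2.cvtColor(cv2.resize(i,None,fx=5,fy=5),cv2.COLOR_RGB2BGR))
E
```

```text
t: 4.35
tcp_pos: [595.9, -18.0, 255.4]
tool_rot: [0.707, 0.707, -0.001, 0.003]
contact_force: [-0.2, -2.2, 1.6]
finger_gap: -0.002
t 4.35 tcp [595.9 -18.  255.4] tip [596.4 -19.2  82.4] fix rotvec [ 0.007  0.003 -0.   ] F [-0.2 -2.2  1.6] tip in ramp [-61.4  -1.3  21.2]
```

View pics/scene4.png

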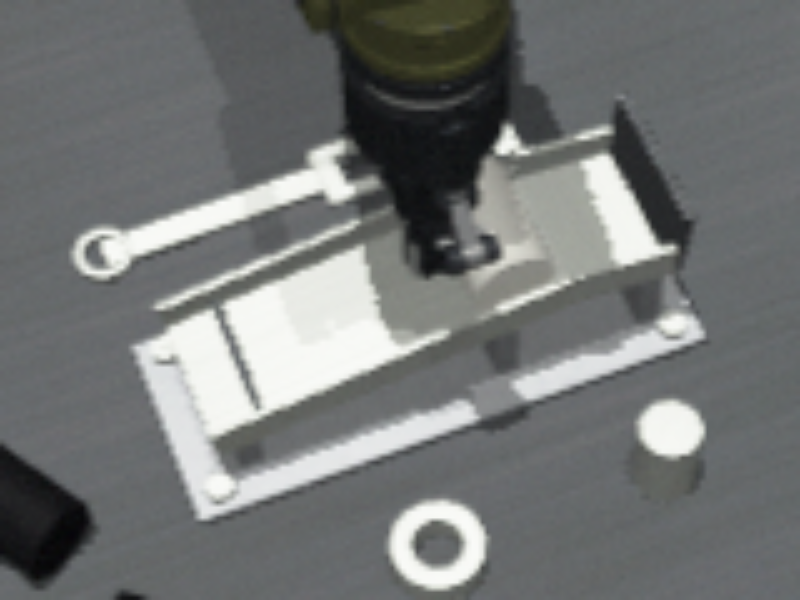

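```bash
python3 -m inch '[0.007,0.003,0,-1,4,0.3,0, 0,0,0,0,4,0.3,0, 0,0,0,0,4,0.3,0, 0,0,0,0,4,0.3,0, 0,0,0,0,4,0,0, 0,0,0,0,4,0,0, 0,0,0,0,4,0,0, 0,0,0,0,3,0,0, 0,0,0,0,3,0,0, 0,0,0,0,3,0,0, 0,0,0,0,2,0,0, 0,0,0,0,0,0,0]';python3 st.py; python3 - <<'E'
from rig import bot,capture
import cv2
c=capture("scene");i=c["image"][170:290,190:350]
cv2.imwrite(f"pics/scene5.png",cv2.cvtColor(cv2.resize(i,None,fx=5,fy=5),cv2.COLOR_RGB2BGR))
E
```

```text
t: 5.6
tcp_pos: [592.8, 27.0, 252.6]
tool_rot: [0.707, 0.707, -0.001, -0.005]
contact_force: [0.4, -0.5, -0.9]
finger_gap: -0.002
t 5.6 tcp [592.8  27.  252.6] tip [591.4  28.2  79.7] fix rotvec [-0.007 -0.008 -0.   ] F [ 0.4 -0.5 -0.9] tip in ramp [-14.9   3.9  11.8]
```

View pics/scene5.png

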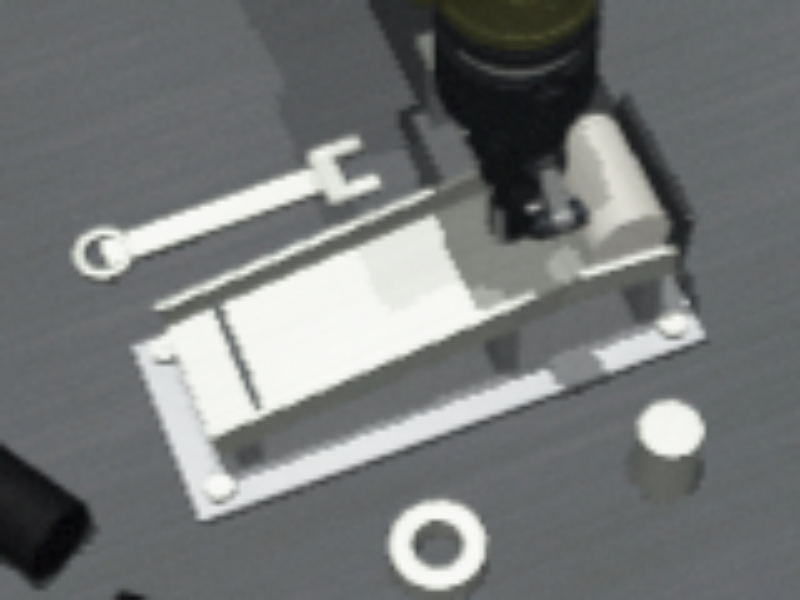

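The offcut (scene crop 615,180) has rolled onto the seat against the stop plate. I'll raise the fingers and move to the far side of the post.

```bash
python3 -m inch '[-0.007,-0.008,0,2,-6,5,0, 0,0,0,0,0,30,0, 0,0,0,0,0,35,0, 0,0,0,0,0,30,0, 0,0,0,-40,0,0,0, 0,0,0,-40,5,0,0, 0,0,0,-40,5,0,0, 0,0,0,-35,5,0,0, 0,0,0,0,0,0,0, 0,0,0,0,0,0,0]';python3 st.py; python3 - <<'E'
from rig import bot,capture
import cv2,pickle
for n in ("scene","side","wrist"):
  c=capture(n);pickle.dump(c,open(f"pics/{n}6.pkl","wb"));i=c["image"]
  i={"scene":i[150:290,190:350],"side":i[180:300,220:370],"wrist":i}[n]; f=1.4 if n=="wrist" else 5
  cv2.imwrite(f"pics/{n}6.png",cv2.cvtColor(cv2.resize(i,None,fx=f,fy=f)[:600],cv2.COLOR_RGB2BGR))
E
```

```text
t: 6.65
tcp_pos: [435.8, 31.4, 360.8]
tool_rot: [0.709, 0.706, 0.002, 0.005]
contact_force: [0.6, -0.6, -0.2]
finger_gap: -0.002
t 6.65 tcp [435.8  31.4 360.8] tip [437.6  30.5 187.8] fix rotvec [0.005 0.01  0.004] F [ 0.6 -0.6 -0.2] tip in ramp [  1.8 157.7 118.7]
```

View pics/wrist6.png

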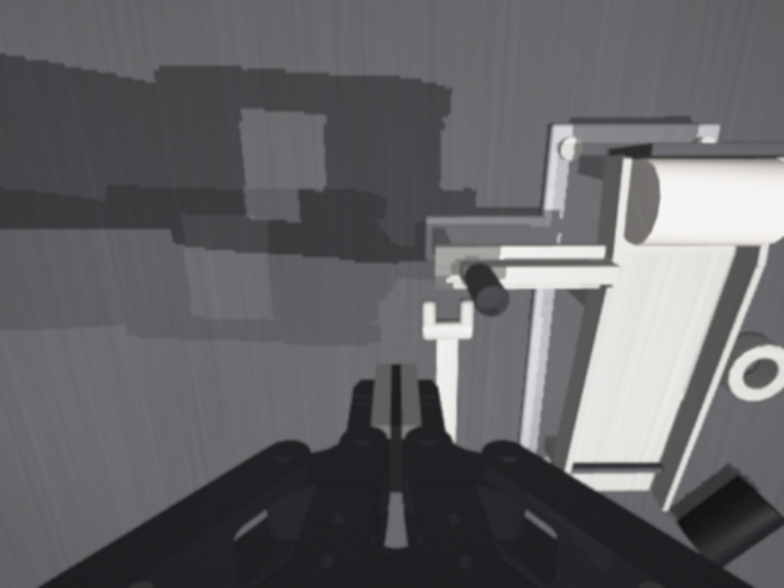

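View pics/side6.png

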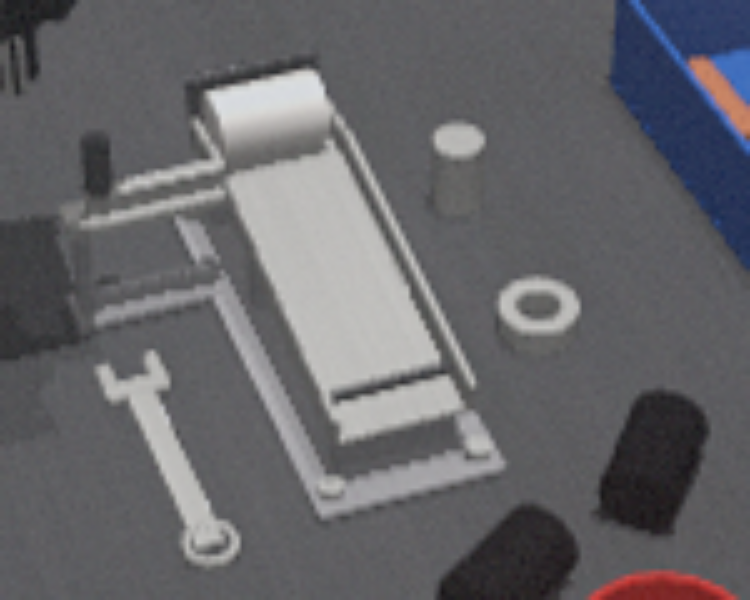

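The offcut is resting on the seat (side crop 270,110) and the keeper hasn't moved; its post is at wrist crop (491,296). I'll check the post position again with this view.

```bash
python3 - <<'E'
from h import *
c=pickle.load(open("pics/wrist6.pkl","rb"));K=np.array(c["intrinsics"]);u=(491/1.4,296/1.4)
d=R.from_quat(c["rotation"]).apply([(u[0]-K[0,2])/K[0,0],(u[1]-K[1,2])/K[1,1],1]); o=np.array(c["xyz"]); print(o+d*(132-o[2])/d[2])
E
python3 -m inch '[0.005,0.010,0.004,3,9,-30,0, 0,0,0,0,0,-30,0, 0,0,0,0,0,-18,0, 0,0,0,0,0,0,0]'; python3 st.py
```

```text
[480.53388565  42.76089243 132.        ]
t: 7.2
tcp_pos: [444.4, 39.8, 282.0]
tool_rot: [0.708, 0.706, 0.001, 0.001]
contact_force: [0.0, -0.2, -0.3]
finger_gap: 0.002
t 7.2 tcp [444.4  39.8 282. ] tip [444.8  39.8 109. ] fix rotvec [0.    0.002 0.002] F [ 0.  -0.2 -0.3] tip in ramp [1.000e-01 1.506e+02 3.930e+01]
```

```bash
python3 -m inch '[0,0,0,6,1,0,0, 0,0,0,6,0,0,0, 0,0,0,6,0,0,0, 0,0,0,6,0,0,0, 0,0,0,0,0,0,0]'; python3 st.py;  python3 -m inch '[0,0,0,6,0,0,0, 0,0,0,6,0,0,0, 0,0,0,6,0,0,0, 0,0,0,0,0,0,0]'; python3 st.py
```

```text
t: 7.7
tcp_pos: [473.0, 40.5, 284.6]
tool_rot: [0.708, 0.706, 0.001, 0.001]
contact_force: [1.1, -1.4, -0.2]
finger_gap: 0.002
t 7.7 tcp [473.   40.5 284.6] tip [473.5  40.4 111.6] fix rotvec [0.    0.003 0.002] F [ 1.1 -1.4 -0.2] tip in ramp [  1.2 121.8  41.9]
t: 8.1
tcp_pos: [492.6, 40.5, 285.1]
tool_rot: [0.708, 0.706, 0.001, 0.001]
contact_force: [-0.9, -0.3, -0.6]
finger_gap: 0.001
t 8.1 tcp [492.6  40.5 285.1] tip [493.1  40.4 112.1] fix rotvec [0.001 0.003 0.002] F [-0.9 -0.3 -0.6] tip in ramp [  1.3 102.2  42.3]
```

```bash
python3 -m inch '[0,0,0,4,0,-2,0, 0,0,0,4,0,0,0, 0,0,0,0,0,0,0]'; python3 - <<'E'
from rig import bot,capture
import cv2
c=capture("side");cv2.imwrite("pics/side7.png",cv2.cvtColor(cv2.resize(c["image"][150:270,210:360],None,fx=5,fy=5),cv2.COLOR_RGB2BGR))
c=capture("scene");cv2.imwrite("pics/scene7.png",cv2.cvtColor(cv2.resize(c["image"][150:270,190:350],None,fx=5,fy=5),cv2.COLOR_RGB2BGR))
E
```

```text
t: 8.4
tcp_pos: [501.6, 40.5, 283.5]
tool_rot: [0.708, 0.706, 0.001, 0.002]
contact_force: [-0.0, -1.1, 0.7]
finger_gap: 0.001
```

View pics/side7.png

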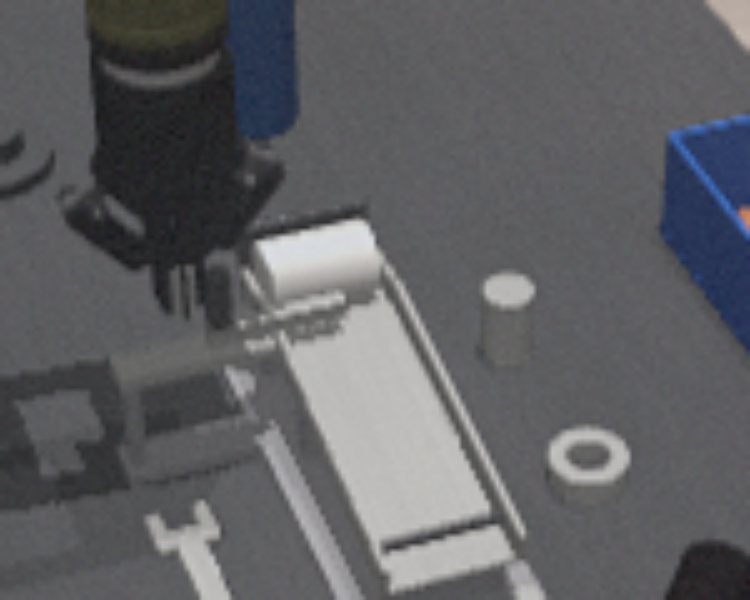

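View pics/scene7.png

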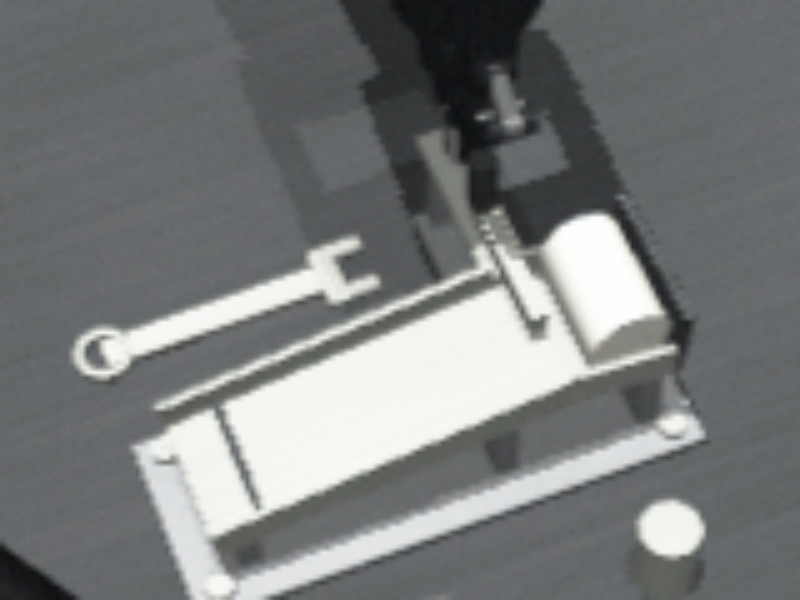

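The keeper tip (scene crop 540,325) is well into the gutter behind the offcut. I'll continue in small steps until the end stop resists.

```bash
for i in 1; do python3 -m inch '[0,0,0,3,0,0,0, 0,0,0,2,0,0,0, 0,0,0,2,0,0,0]'; python3 st.py; done; python3 -m inch '[0,0,0,2,0,0,0, 0,0,0,2,0,0,0]'; python3 st.py
```

```text
t: 8.8
tcp_pos: [508.4, 40.5, 283.7]
tool_rot: [0.708, 0.706, 0.001, 0.002]
contact_force: [-1.9, -0.7, 1.0]
finger_gap: -0.001
t 8.8 tcp [508.4  40.5 283.7] tip [509.1  40.4 110.7] fix rotvec [0.001 0.004 0.002] F [-1.9 -0.7  1. ] tip in ramp [ 1.2 86.2 40.9]
t: 9.0
tcp_pos: [511.9, 40.5, 283.5]
tool_rot: [0.708, 0.706, -0.001, -0.0]
contact_force: [-12.8, -0.9, 8.2]
finger_gap: 0.001
t 9.0 tcp [511.9  40.5 283.5] tip [511.6  40.4 110.5] fix rotvec [ 0.001 -0.001  0.002] F [-12.8  -0.9   8.2] tip in ramp [ 1.2 83.7 40.7]
```

```bash
python3 -m inch '[0,0,0,2,0,0,0, 0,0,0,2,0,0,0]'; python3 st.py
```

```text
t: 9.2
tcp_pos: [514.0, 40.6, 283.7]
tool_rot: [0.708, 0.707, -0.006, -0.005]
contact_force: [-12.2, 0.3, 7.5]
finger_gap: -0.001
t 9.2 tcp [514.   40.6 283.7] tip [511.4  40.4 110.7] fix rotvec [ 0.001 -0.015  0.002] F [-12.2   0.3   7.5] tip in ramp [ 1.2 83.9 40.9]
```

The tip has stalled at x=511.5 with about 12 N of resistance, where the end stop should be. I'll back off and check.

```bash
python3 -m inch '[0,0.010,0,-6,0,0,0, 0,0.005,0,-20,0,0,0, 0,0,0,-30,0,0,0, 0,0,0,0,0,40,0, 0,0,0,-10,0,40,0, 0,0,0,-10,0,30,0, 0,0,0,0,0,0,0]'; python3 st.py; python3 - <<'E'
from rig import bot,capture
import cv2,pickle
for n in ("scene","side","wrist"):
  c=capture(n);pickle.dump(c,open(f"pics/{n}8.pkl","wb"));i=c["image"]
  i={"scene":i[150:270,190:350],"side":i[180:300,220:370],"wrist":i}[n]; f=1.4 if n=="wrist" else 5
  cv2.imwrite(f"pics/{n}8.png",cv2.cvtColor(cv2.resize(i,None,fx=f,fy=f)[:600],cv2.COLOR_RGB2BGR))
from h import *
v=np.load("pose.npy")
for n in ("side","wrist","scene"):
  c=pickle.load(open(f"pics/{n}8.pkl","rb"))
  for q in (50,55,60): print(n,q,proj(c,lev([(-5,123-q,62)],v)).round(1))
E
```

```text
t: 9.9
tcp_pos: [432.0, 40.7, 391.4]
tool_rot: [0.708, 0.706, -0.013, -0.013]
contact_force: [0.2, -0.1, 0.6]
finger_gap: 0.0
t 9.9 tcp [432.   40.7 391.4] tip [425.7  40.6 218.6] fix rotvec [ 0.001 -0.036  0.002] F [ 0.2 -0.1  0.6] tip in ramp [ 16.1 169.6 147.7]
side 50 [[252.8 204.2]]
side 55 [[254.5 203.8]]
side 60 [[256.2 203.4]]
wrist 50 [[428.4 218.5]]
wrist 55 [[435.6 218.7]]
wrist 60 [[442.9 218.8]]
scene 50 [[286.4 180.3]]
scene 55 [[287.1 181.8]]
scene 60 [[287.9 183.3]]
```

View pics/wrist8.png

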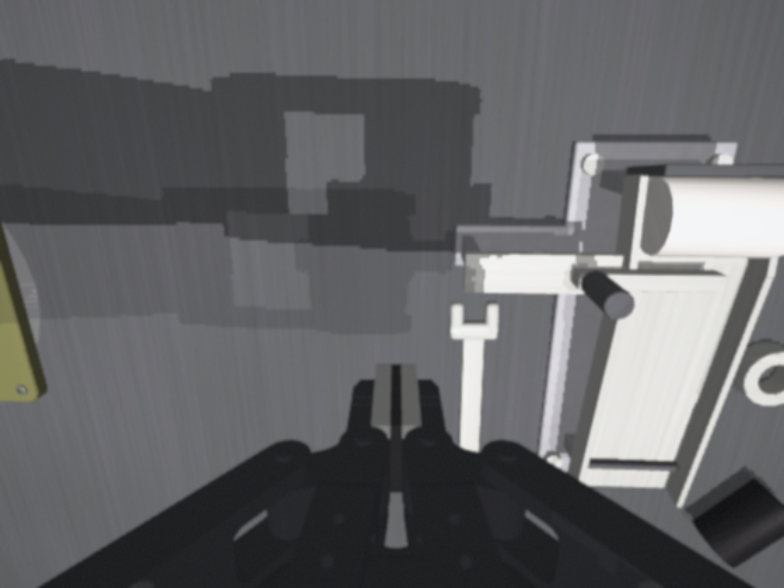

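View pics/side8.png

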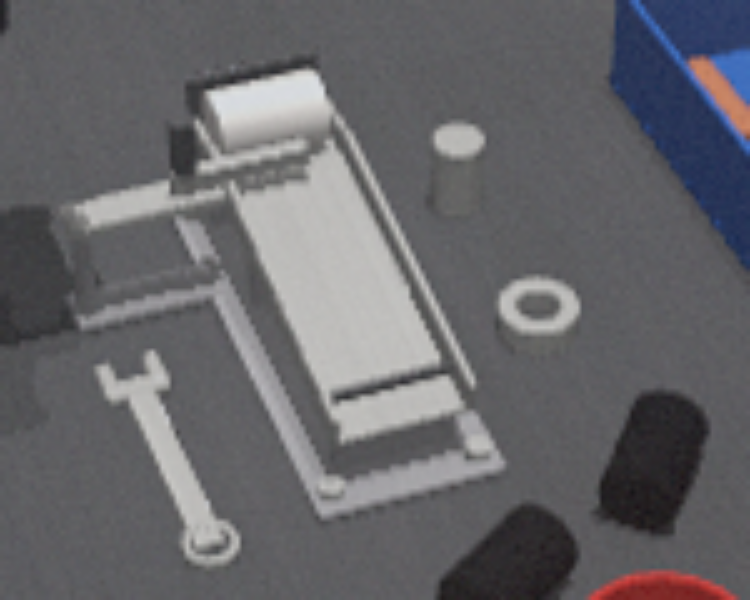

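View pics/scene8.png

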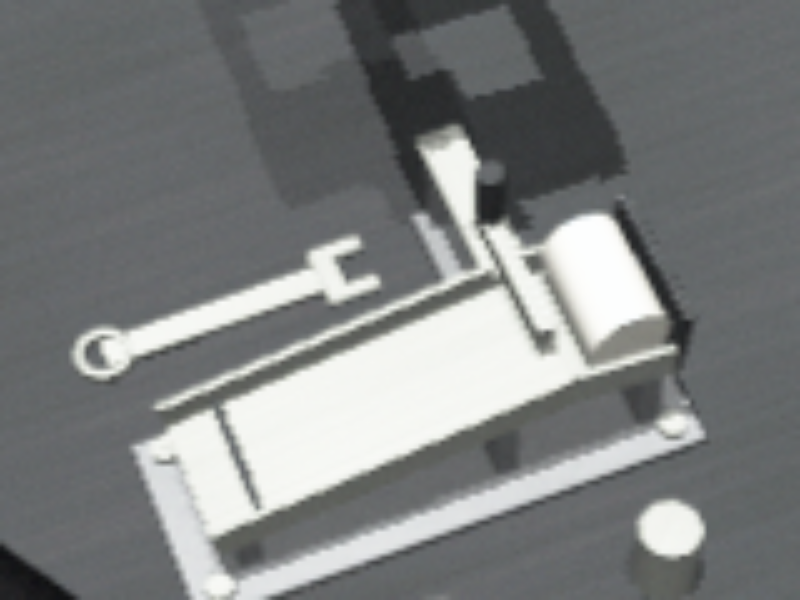

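All three views show the keeper home: the post is at wrist pixel (442,216) against (442.9,218.8) predicted for 60 mm, and at side pixel (256.6,204.4) against (256.2,203.4). The offcut sits against the stop plate with the keeper bar behind it, and the arm is clear.

```bash
python3 - <<'E'
from rig import job
print(job.job_done())
E
```

```text
the job is handed in; nothing more can be done
None
```

The job is done and handed in at about 10 s of robot time. With the fingers shut I rolled the offcut up the gutter and over the crest, and it settled by itself against the stop plate. I then pushed the keeper post towards the gutter until it met its end stop.

- **Keeper:** it stalled at about 12 N. Afterwards the wrist and side views put it at about 59.5–60 mm of its 60 mm travel, by the post's position across the gutter.
- **Offcut:** the last pictures show it against the stop plate, with the keeper bar behind it and the gripper clear.
- **Bystanders:** the collar, stub and wrench look unmoved. I did not compare the hammer, can, tub or flange in a last full view, but the arm did not work near them.
- **Disagreements:** post positions differed by 2–3 mm between views, which is within reason for the calibration. The tool tilted by up to 0.04 rad between moves; I corrected this during the pushes but left it uncorrected after the final withdrawal. No check failed.

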